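Unpin the bearing tray and hold the ball level over the turntable pivot

ROBOT

A 6-joint arm with a two-finger parallel gripper is mounted at the origin on a cart in front of the work surface, level with it; the furniture and walls round the work are solid. World frame = base frame: x ahead of the robot, y to its left, z up, the work surface at z = 0. Lengths are in mm, angles in rad, forces in N, time in s.
With the tool pointing down it reaches from about 350 to 775 mm from the base axis. Payload 7.3 kg.
Tool frame: the origin (TCP) lies midway between the tips of the shut fingers; the grasp point (between the pads) lies bot.tcp_to_grasp behind it (bot.tcp_to_grasp is the distance from the TCP to the grasp point, in mm); z points along the fingers, y is the direction in which the jaws open and shut (so a half turn about z gives the same grasp; the last joint's range is limited). The gripper opens to 92 mm and grips with 3 to 60 N. Pads are 19 mm wide; open, the fingers measure 130 mm over their backs; the gripper's body (75 mm by 190 mm) begins 47 mm behind the grasp point.
Start: joints at [-1.485, 0.342, 1.524, -0, 1.275, -0.146], TCP at [120.63, -510.973, 226.741] pointing down, gripper open.
Joint ranges: [-2.53, 2.53], [-0.77, 2.02], [0.04, 2.7], [-1, 4.14], [0.28, 2.66], [-3.11, 3.11]. Speed limits (rad/s): [2.57, 2.57, 3.14, 3.14, 3.14, 3.14].

INTERFACE

Orientations are given as [roll, pitch, yaw] about the fixed x, y, z axes, in that order (R = Rz(yaw) Ry(pitch) Rx(roll)).
In Python, from plant import bot gives the robot as it stands.
- The arm moves only by the shell command python3 -m inch 'ROWS'. ROWS is JSON, one flat list of numbers, 7 for each row, row after row: the shift along the world's x, y, z in cm, then the turn, a rotation vector about the world's x, y, z in degrees, then the gripper command: -1 is shut, 1 is fully open, values between are in proportion. In form: [tx, ty, tz, ax, ay, az, fingers, tx, ty, tz, ax, ay, az, fingers, ...]. A call has exactly 5 rows; each row is the pose to reach, as a shift and turn from the pose measured when the call began; what a row does not reach only later rows make up. A row lasts 1/10 s, in which the tool goes at most 50 mm and 8.59 degrees, less where a joint would pass 70% of its speed; a pose out of reach is approached as far as the arm can. A call with a gripper value outside its range is refused whole. The fingers move at their own pace and stop on an object; the grip force is fixed at half the most. Time passes only in rows, so rows that repeat a pose let the fingers close, or fill a call up. It gives the time, the measured TCP pose, the force and the opening at its end, in the units of the state.
- bot.get_obs(): the state, without advancing time (a new reading comes with each control period).
- bot.capture(name): name is "scene" or "top" or "wrist"; returns the picture (420x560x3 uint8, red, green, blue); there is no depth.
- bot.calibration(name): a dict with "fx", "fy", "cx", "cy" (pixels), "cam_to_world" (4x4, takes a point from camera to world coordinates). Camera axes: x right, y down, z forward; pixel columns grow to the right and rows downward; lengths in mm; the calibration is good to about 2 mm. A picture is of the moment at which its call begins: read the wrist's pose just before it. calibration takes no time and is no camera call; for the wrist camera it gives the pose at the moment of the call.
- bot.close_job(): hands the job in, once; it reports no verdict.
The state is a dict: "time": time; "joint_positions": joint angles; "dq": joint speeds; "tau": joint torques, N m; "tool_pos": TCP position; "tcp_rot": TCP orientation; "contact_force": force on the tool from outside, world axes, zero at the start; "moment": the same for the moment, N m; "grip_width": finger opening in mm.
Only numpy, scipy, OpenCV 4.12 (cv2) and the standard library are available. Lean on these libraries where they do the work, as an engineer would, in place of code of your own. Each camera call takes 0.05 s, during which the arm holds its last target.

TASK

Unlock the bearing tray: draw the locking pin up out of its bore and park it upright in the open notch at the side of the dock, with its collar seated on the plate, and let go of it. Then slide the tray out of the dock by its handle and carry it level, with the loose ball staying in its pocket and the nut and gas nozzle left where they lie, and bring the ball's pocket straight above the cup of the turntable pivot. Finish there while still holding the tray: level and still, with about 5 cm of clear air between the tray and the cup.

Things in the scene. Friction and masses are not known exactly. Their poses are not given: they have to be found in the camera images.
- tray_grip (a point): Centre of the loose tray's handle: an upright flat steel bar 60 mm long (tray x), 12 mm thick (tray y, grasp across this), 18 mm tall, on two posts above the pan. It is 61 mm above the tray's underside, 18 mm to +x of the pan's middle, near the centre of mass; 71 mm above the table at the start. Axes: x from ball pocket to lug, z up.
- tray: The aluminium tray, 0.4 kg: pan 150 mm (x) by 80 mm, lip 14 mm high; origin at the middle of its underside, which starts 10 mm above the table. At +x a flat lug, 36 mm wide, 6 mm thick, ends 123 mm from the origin; its 13 mm pin hole is 105 mm from the origin. It starts pinned in the dock, x along dock x.
- tray_pocket (a point): Middle of the ball pocket at the height of the resting ball's centre: 60 mm to -x of tray_grip, 18.5 mm above the tray's underside. The pocket is a ring on the tray floor, 38 mm wide inside, 4 mm high; the ball rolls about in it by some 10 mm and gets out if the tray is tipped far or jerked.
- ball_center (a point): Centre of the loose steel bearing ball in the pocket, 25 mm diameter, 64 g (its orientation means nothing).
- ball: The ball itself, see ball_center; its orientation means nothing.
- pin_grip (a point): Middle of the locking pin's upright round knob (16 mm diameter, 42 mm tall), on the axis, 60 mm above the pin's tip, 30 mm above the underside of its collar. At the start the collar rests on the dock's top plate and this point is 64 mm above the table. In the knob the usable length is 21 mm below to 16 mm above this point.
- pin: The loose steel locking pin, 76 mm overall, 0.09 kg: shank 10 mm diameter, 30 mm long, chamfered tip; collar 26 mm diameter, 4 mm thick; then the knob. Origin at the tip, z up along the pin. It starts upright through the top plate, the tray's lug and the base; lifted 30 mm it is clear of the bore.
- dock_bore (a point): Mouth of the pin's 11.5 mm bore on the upper face of the dock's top plate, 34 mm above the table. The plate (8 mm thick) lies over the tray's lug with 10 mm of free height. Axes: x into the clevis (away from the tray), y to the left, z up.
- dock: Fixed steel clevis, open to -x: base 10 mm high under the tray, cheeks 56 mm apart, end wall at +x, top plate, and an ear with the notch at its -y side. Origin on the table under the tray's start position, 105 mm to -x of the bore. With the pin out the tray slides out along dock -x; after 50 mm its lug is clear of the plate and it can be lifted.
- dock_notch (a point): Parking point of the pin's axis, on the upper face of the ear (34 mm above the table), 63 mm to dock -y of the bore. The notch is a slot 16 mm wide (dock x), open to -y, from 9 mm inside this point to 17 mm outside it, empty down to the table. Lower the pin in from above until its collar seats on the ear (pin_grip then 30 mm above this point). Axes as dock_bore.
- pivot_cup (a point): Centre of the rim of the cup on top of the turntable pivot, 45 mm above the table.
- pivot: The fixed turntable pivot: a dark steel flange 90 mm across, 10 mm high with four bolt heads, and a 36 mm column with a shallow cup on top. Origin on the table, on its axis.
- nut_center (a point): Centre of a loose large hex nut, 34 mm across, 16 mm high, lying on the table: leave it.
- nozzle_center (a point): Centre of a loose copper-coloured gas nozzle, 68 mm long, 21 mm thick, lying on the table: leave it.

How it is judged:
By the outcome, as a careful person would: the job done as asked, in the order asked, and still so for the second after the job is handed in, while the arm keeps its last pose, push and grip.
It also fails if it takes over 64 s, if anything falls off the work surface, if the arm or the gripper's body presses on something with over 40 N, if the wrist force passes 120 N, or if a joint passes its speed limit or range.

## Working session

There is one attempt and no reset: what is moved stays moved. The work goes in short steps, Python scripts to look and compute and a shell command to move; the robot and the scene stay as the last step left them, time stands still between calls to the robot, and variables do not carry over. Pictures are saved under pics/ and viewed, and the job is handed in when it is done.

```bash
mkdir -p pics; ls; python3 - <<'E'
from plant import bot
import cv2,numpy as np
print(bot.tcp_to_grasp); print(bot.get_obs())
for n in ["scene","top","wrist"]:
    c=bot.calibration(n); print(n,c["fx"],c["fy"],c["cx"],c["cy"],np.round(c["cam_to_world"],4).tolist())
    im=bot.capture(n); cv2.imwrite(f"pics/{n}0.png",im[:,:,::-1])
E
```

```text
pics
18.8
{'time': 0.0, 'joint_positions': array([-1.48497729e+00,  3.42716884e-01,  1.52503052e+00,  2.76837190e-05,
        1.27538551e+00, -1.45983777e-01]), 'dq': array([ 2.08892896e-03,  3.68562552e-05,  8.93547929e-04,  1.14294360e-04,
       -2.22113058e-03,  6.21777295e-04]), 'tau': array([ 2.26890629e-04, -4.31245458e+01, -2.44221246e+01,  7.17328792e-02,
        5.61536278e-02, -1.47490937e-04]), 'tool_pos': array([ 120.61240484, -510.53779736,  226.04327826]), 'tcp_rot': array([-3.14007262e+00, -2.50246299e-04,  2.31794548e-01]), 'contact_force': array([-0.52544156,  0.32175035, -0.38611513]), 'moment': array([-0.02981239, -0.02783407, -0.05950457]), 'grip_width': 91.73114167852663}
scene 457.75741838682023 457.75741838682023 276.7034976780719 202.76345879775593 [[0.4713, -0.3904, 0.7909, -107.9739], [-0.8819, -0.222, 0.416, -364.4576], [0.0132, -0.8935, -0.4489, 469.6469], [0.0, 0.0, 0.0, 1.0]]
top 522.5143681787744 522.5143681787744 283.1096699780511 206.3611060824918 [[0.0285, -0.9898, 0.1394, 427.6163], [-0.9996, -0.0286, 0.0015, -1.0784], [0.0025, -0.1394, -0.9902, 1048.1705], [0.0, 0.0, 0.0, 1.0]]
wrist 357.15739378619713 357.15739378619713 281.1199359170528 210.56581972766688 [[0.2293, -0.9346, -0.2718, 193.7181], [-0.9734, -0.2205, -0.0628, -492.7592], [-0.0012, 0.279, -0.9603, 384.1278], [0.0, 0.0, 0.0, 1.0]]
```

View pics/scene0.png

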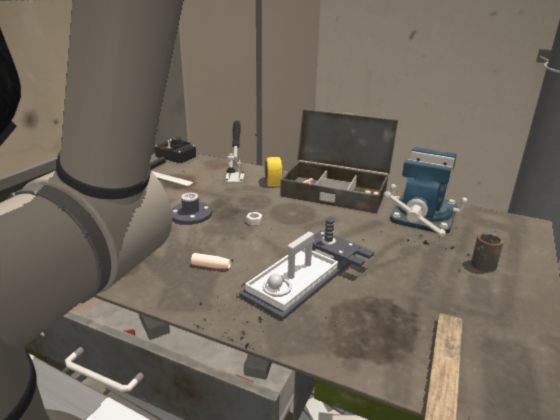

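View pics/top0.png

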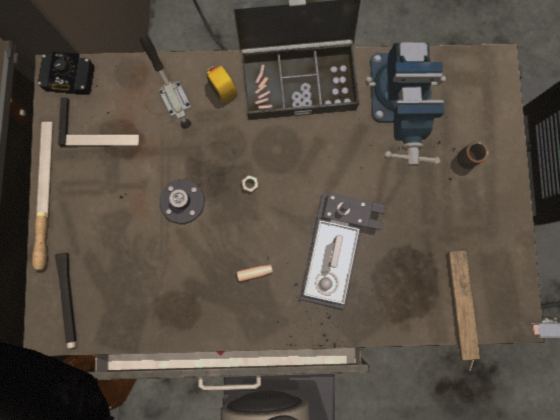

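View pics/wrist0.png

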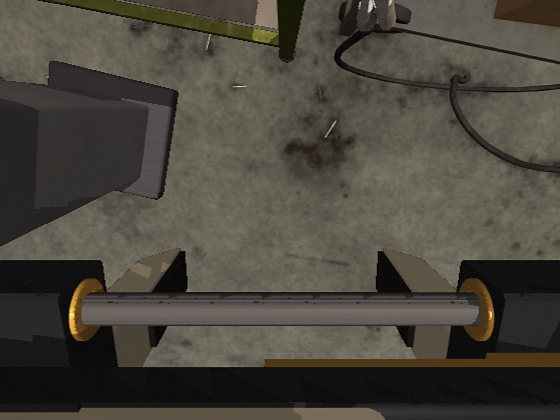

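The top view shows the pin at about (342,208), the ball at (326,284), the handle at (336,250) and the pivot at (180,200). I'll zoom in for accuracy.

```bash
python3 - <<'E'
import cv2
t=cv2.imread("pics/top0.png")
cv2.imwrite("pics/topz.png",cv2.resize(t[180:320,290:400],None,fx=4.2,fy=4.2,interpolation=cv2.INTER_CUBIC))
cv2.imwrite("pics/topp.png",cv2.resize(t[160:240,140:280],None,fx=5,fy=5,interpolation=cv2.INTER_CUBIC))
t=cv2.imread("pics/scene0.png")
cv2.imwrite("pics/scenez.png",cv2.resize(t[180:320,230:390],None,fx=4.2,fy=4.2,interpolation=cv2.INTER_CUBIC))
E
```

```text
(no output)
```

View pics/topz.png

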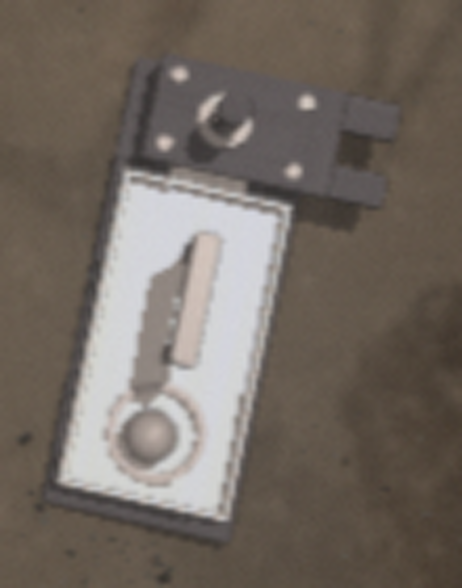

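View pics/topp.png

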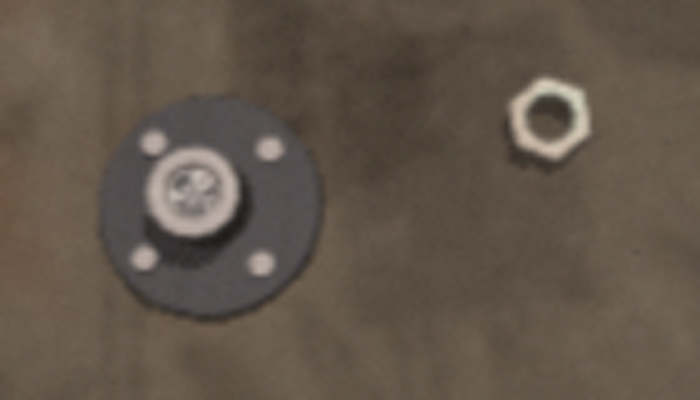

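View pics/scenez.png

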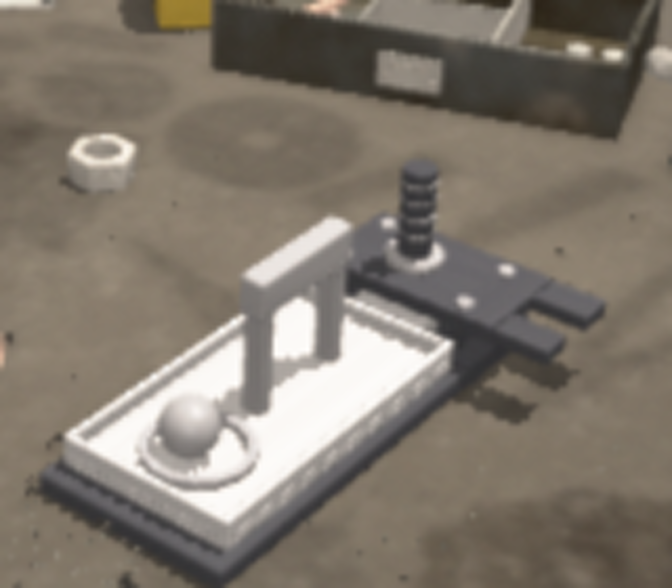

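```bash
cat > h.py <<'E'
import numpy as np
from plant import bot
def proj(n,P,C=None):
    c=C or bot.calibration(n);M=np.linalg.inv(np.array(c["cam_to_world"]))
    q=M[:3,:3]@np.asarray(P,float)+M[:3,3]
    return np.array([c["fx"]*q[0]/q[2]+c["cx"],c["fy"]*q[1]/q[2]+c["cy"]])
def ray(n,uv,z,C=None):
    c=C or bot.calibration(n);T=np.array(c["cam_to_world"])
    d=T[:3,:3]@np.array([(uv[0]-c["cx"])/c["fx"],(uv[1]-c["cy"])/c["fy"],1]);o=T[:3,3]
    return o+d*(z-o[2])/d[2]
E
cat > fit.py <<'E'
from h import *
from scipy.optimize import least_squares
C={n:bot.calibration(n) for n in("top","scene")}
tz=lambda u,v:(u/4.2+290-.4,v/4.2+180-.4)
sz=lambda u,v:(u/4.2+230-.4,v/4.2+180-.4)
# pan corners & handle corners in tray frame (tray origin = dock origin), z world
T=[((75,40,24),tz(122,168)),((75,-40,24),tz(293,203)),((-75,-40,24),tz(230,522)),((-75,40,24),tz(56,488)),
((48,6,80),tz(192,232)),((48,-6,80),tz(222,236)),((-12,-6,80),tz(200,368)),((-12,6,80),tz(172,362)),
((105,0,80),tz(237,103)),((105,0,38),tz(222,121))]
S=[((-75,40,24),sz(68,437)),((-75,-40,24),sz(230,522)),((75,-40,24),sz(452,347)),
((-12,6,80),sz(243,275)),((48,6,80),sz(331,217)),((48,-6,80),sz(354,228)),((-12,-6,80),sz(262,290)),((105,0,80),sz(420,166)),((105,0,38),sz(415,256))]
def mk(p,q):
    c,s=np.cos(p[2]),np.sin(p[2]);return [p[0]+c*q[0]-s*q[1],p[1]+s*q[0]+c*q[1],q[2]]
def f(p,sets):
    return np.concatenate([proj(n,mk(p,q),C[n])-uv for n,L in sets for q,uv in L])
for sets in ([("top",T)],[("scene",S)],[("top",T),("scene",S)]):
    r=least_squares(f,[400,-100,-.2],args=(sets,),loss="soft_l1")
    print(r.x,np.degrees(r.x[2])); print(np.round(f(r.x,sets).reshape(-1,2),1).tolist())
    print("pin",mk(r.x,(105,0,64)),"notch",mk(r.x,(105,-63,34)),"grip",mk(r.x,(18,0,71)))
pz=lambda u,v:(u/5+140-.4,v/5+160-.4)
print("cup",ray("top",pz(193,192),45)); print("flange",ray("top",pz(210,207),10)); print("nut",ray("top",pz(549,119),16))
print("noz",ray("top",(255,272),11))
print("cup scene",ray("scene",(190,198),45),proj("scene",ray("top",pz(193,192),45)))
E
python3 fit.py
```

```text
[ 4.66176178e+02 -9.71813021e+01 -1.78666531e-01] -10.23683817592548
[[0.4, 0.2], [-0.5, 0.2], [0.1, -0.0], [0.9, -0.6], [1.0, -0.6], [0.2, -0.2], [-0.8, 0.2], [-0.5, 0.2], [-0.8, 1.0], [0.2, -0.2]]
pin [np.float64(569.5047406104729), np.float64(-115.84163849289007), 64] notch [np.float64(558.3085387568009), np.float64(-177.83877604013358), 34] grip [np.float64(483.8896459023747), np.float64(-100.38021688543823), 71]
[ 4.62894036e+02 -9.70901657e+01 -1.88338092e-01] -10.7909778008858
[[-0.8, 0.3], [-0.1, 0.8], [0.5, -0.6], [-0.8, 0.3], [-0.0, -0.3], [0.4, -0.6], [0.7, -0.6], [0.2, 0.6], [-0.1, -0.5]]
pin [np.float64(566.0372942212082), np.float64(-116.74896233769641), 64] notch [np.float64(554.2420162566655), np.float64(-178.63491726883709), 34] grip [np.float64(480.5757374115377), np.float64(-100.46024514856606), 71]
[ 4.65283727e+02 -9.67259369e+01 -1.82998373e-01] -10.485034457365398
[[0.3, 0.6], [-0.6, 0.7], [-0.3, 0.5], [0.5, -0.2], [0.8, -0.1], [0.0, 0.3], [-1.1, 0.6], [-0.8, 0.7], [-0.8, 1.6], [0.2, 0.3], [-0.2, -0.4], [0.7, -0.1], [0.6, -1.5], [-0.3, -0.4], [0.2, -1.0], [0.6, -1.3], [1.2, -1.4], [0.3, -0.1], [-0.1, -1.3]]
pin [np.float64(568.5304866550176), np.float64(-115.83369992480266), 64] notch [np.float64(557.0658288656181), np.float64(-177.78175576009065), 34] grip [np.float64(482.98317145390564), np.float64(-100.00155345372704), 71]
cup [579.31032272 204.59652075  45.        ]
flange [578.70951835 204.60563439  10.        ]
nut [617.4494385   69.45473425  16.        ]
noz [441.49883446  52.11909656  11.        ]
cup scene [569.77806324 197.71877947  45.        ] [190.18735719 195.57648819]
```

```bash
python3 -m inch '[3,2.64,0,0,0,-1.6,1, 6,5.28,0,0,0,-3.2,1, 9,7.92,0,0,0,-4.8,1, 12,10.56,0,0,0,-6.4,1, 15,13.2,0,0,0,-8,1]'; python3 -m inch '[3,2.64,0,0,0,-1.6,1, 6,5.28,0,0,0,-3.2,1, 9,7.92,0,0,0,-4.8,1, 12,10.56,0,0,0,-6.4,1, 15,13.2,0,0,0,-8,1]'
```

```text
time: 0.65
tool_pos: [271.5, -377.4, 226.1]
tcp_rot: [-3.14, -0.0, 0.091]
contact_force: [0.9, -0.4, -1.0]
grip_width: 92.1
time: 1.15
tool_pos: [422.4, -244.0, 226.0]
tcp_rot: [-3.14, 0.0, -0.05]
contact_force: [-0.2, 0.4, -0.3]
grip_width: 91.6
```

```bash
python3 -m inch '[3.5,3.1,0,0,0,-1.8,1, 7,6.2,0,0,0,-3.6,1, 10.5,9.3,-1,0,0,-5.4,1, 13,11.5,-2,0,0,-7,1, 14.6,12.8,-3,0,0,-7.6,1]'; python3 -m inch '[0,0,0,0,0,0,1,0,0,0,0,0,0,1,0,0,0,0,0,0,1,0,0,0,0,0,0,1,0,0,0,0,0,0,1]'; python3 - <<'E'
from h import *
import cv2,json
C=bot.calibration("wrist"); C["cam_to_world"]=np.array(C["cam_to_world"]).tolist(); json.dump(C,open("w1.json","w"))
im=bot.capture("wrist"); cv2.imwrite("pics/w1.png",im[:,:,::-1])
o=bot.get_obs();print(o["tool_pos"],o["tcp_rot"],o["joint_positions"])
p=(465.28,-96.73,-.183)
def mk(q):
    c,s=np.cos(p[2]),np.sin(p[2]);return [p[0]+c*q[0]-s*q[1],p[1]+s*q[0]+c*q[1],q[2]]
for q in [(105,0,80),(105,0,38),(105,-63,34),(48,6,80),(48,-6,80),(-12,6,80),(-12,-6,80)]: print(q,proj("wrist",mk(q),C).round(1))
E
```

```text
time: 1.65
tool_pos: [569.9, -113.7, 195.1]
tcp_rot: [-3.14, 0.0, -0.181]
contact_force: [-0.9, -0.4, 0.2]
grip_width: 91.6
time: 2.15
tool_pos: [569.6, -114.5, 195.8]
tcp_rot: [-3.14, -0.0, -0.183]
contact_force: [-0.2, -0.1, 0.6]
grip_width: 91.7
[ 569.63159314 -114.37963642  195.64919663] [-3.13975359e+00 -3.48944392e-04 -1.82480907e-01] [-0.3310727   0.46904269  1.41353289  0.00196524  1.2589448   1.4216013 ]
(105, 0, 80) [284.1 206. ]
(105, 0, 38) [283.8 193.7]
(105, -63, 34) [352.4 192.7]
(48, 6, 80) [276.8 271.5]
(48, -6, 80) [291.1 271.5]
(-12, 6, 80) [277.1 333.3]
(-12, -6, 80) [290.6 333.3]
```

View pics/w1.png

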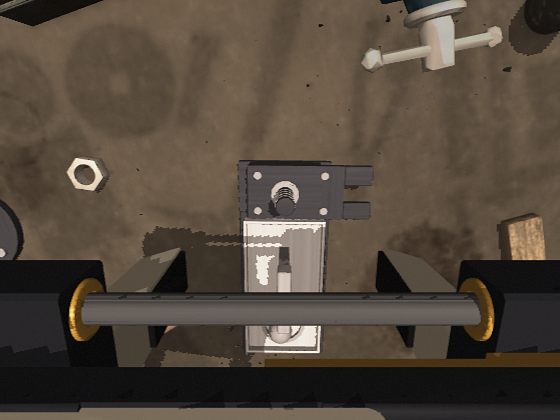

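```bash
python3 - <<'E'
import cv2
t=cv2.imread("pics/w1.png")
cv2.imwrite("pics/w1z.png",cv2.resize(t[150:300,230:390],None,fx=4,fy=4,interpolation=cv2.INTER_CUBIC))
E
```

```text
(no output)
```

View pics/w1z.png

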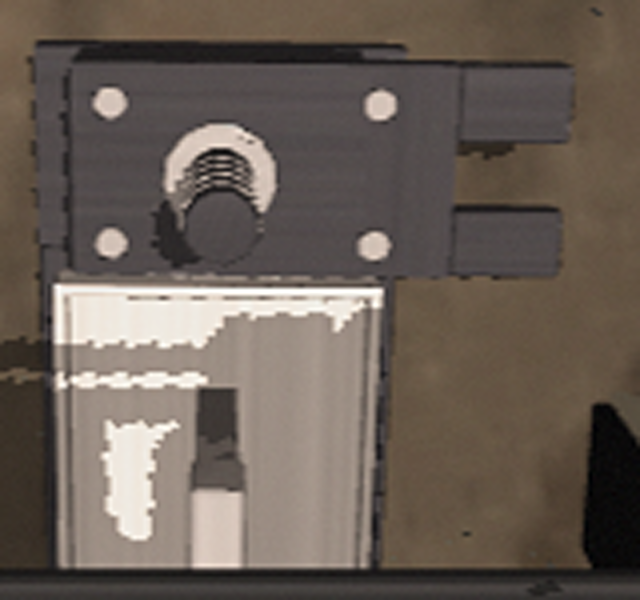

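```bash
python3 -m inch '[-0.05,-0.1,-3,0,0,0,0, -0.1,-0.2,-6.5,0,0,0,0, -0.18,-0.24,-10,0,0,0,0, -0.18,-0.24,-13,0,0,0,0, -0.18,-0.24,-14.8,0,0,0,0]'; python3 -m inch '[0,0,0,0,0,0,0,0,0,0,0,0,0,0,0,0,0,0,0,0,0,0,0,0,0,0,0,0,0,0,0,0,0,0,0]'; python3 - <<'E'
from h import *
import cv2
im=bot.capture("scene"); cv2.imwrite("pics/s2.png",cv2.resize(im[150:300,200:400,::-1],None,fx=4,fy=4,interpolation=cv2.INTER_CUBIC))
im=bot.capture("wrist"); cv2.imwrite("pics/w2.png",im[:,:,::-1])
E
```

```text
time: 2.7
tool_pos: [566.5, -116.8, 45.5]
tcp_rot: [-3.139, 0.003, -0.183]
contact_force: [-0.3, 0.1, -0.7]
grip_width: 56.4
time: 3.2
tool_pos: [567.1, -117.0, 46.5]
tcp_rot: [-3.14, 0.001, -0.183]
contact_force: [0.3, 0.1, 0.7]
grip_width: 45.8
```

View pics/s2.png

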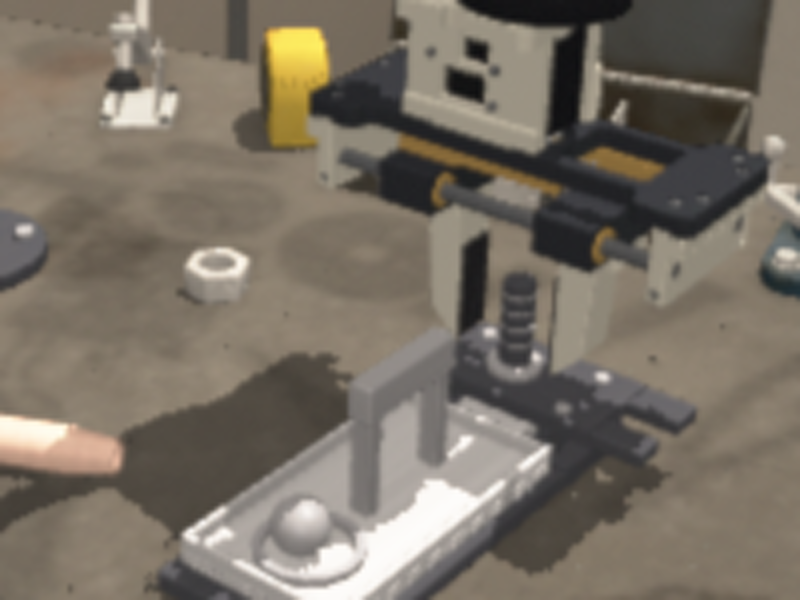

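View pics/w2.png

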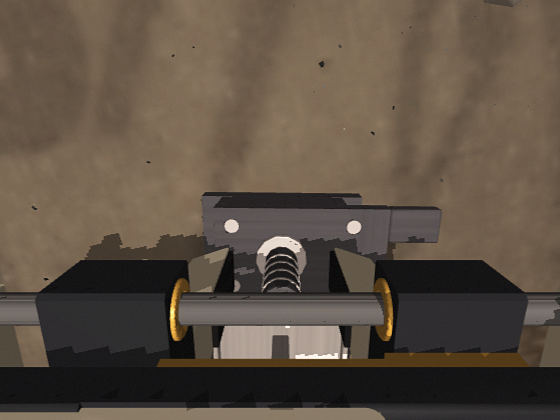

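The knob (column about 282) stands midway between the fingers (about 233 and 333). I'll close on it.

```bash
python3 -m inch '[0,0,0,0,0,0,-1,0,0,0,0,0,0,-1,0,0,0,0,0,0,-1,0,0,0,0,0,0,-1,0,0,0,0,0,0,-1]';python3 -m inch '[0,0,0,0,0,0,-1,0,0,0,0,0,0,-1,0,0,0,0,0,0,-1,0,0,0,0,0,0,-1,0,0,0,0,0,0,-1]'
```

```text
time: 3.8
tool_pos: [566.8, -116.9, 46.1]
tcp_rot: [-3.139, 0.002, -0.183]
contact_force: [-0.7, 0.7, 0.5]
grip_width: 15.6
time: 4.3
tool_pos: [566.8, -116.9, 46.1]
tcp_rot: [-3.139, 0.002, -0.183]
contact_force: [0.4, -0.4, 0.6]
grip_width: 15.3
```

```bash
python3 -m inch '[0,0,0.3,0,0,0,-1,0,0,0.8,0,0,0,-1,0,0,1.4,0,0,0,-1,0,0,2.0,0,0,0,-1,0,0,2.6,0,0,0,-1]';python3 -m inch '[0,0,0.6,0,0,0,-1,0,0,1.2,0,0,0,-1,0,0,1.7,0,0,0,-1,0,0,2,0,0,0,-1,0,0,2,0,0,0,-1]'
python3 - <<'E'
from h import *
import cv2,json
C=bot.calibration("wrist"); C["cam_to_world"]=np.array(C["cam_to_world"]).tolist(); json.dump(C,open("w3.json","w"))
im=bot.capture("scene"); cv2.imwrite("pics/s3.png",cv2.resize(im[150:300,200:400,::-1],None,fx=4,fy=4,interpolation=cv2.INTER_CUBIC))
im=bot.capture("wrist"); cv2.imwrite("pics/w3.png",im[:,:,::-1])
print(bot.get_obs())
E
```

```text
time: 4.8
tool_pos: [566.9, -116.9, 72.8]
tcp_rot: [-3.14, 0.001, -0.183]
contact_force: [0.1, 0.7, -0.4]
grip_width: 15.2
time: 5.3
tool_pos: [567.1, -117.0, 93.3]
tcp_rot: [-3.14, 0.0, -0.183]
contact_force: [-0.6, -1.2, -0.9]
grip_width: 15.4
{'time': 5.4, 'joint_positions': array([-0.33678624,  0.57281091,  1.54621671,  0.00217395,  1.02420888,
        1.4159136 ]), 'dq': array([-7.38094263e-04,  7.57395893e-03,  3.88040818e-03,  8.82517830e-04,
       -3.46445054e-05, -1.51005297e-04]), 'tau': array([ 4.31131135e-03, -5.20028865e+01, -2.14777672e+01,  5.03211818e-02,
       -6.89435494e-02, -6.48649348e-05]), 'tool_pos': array([ 566.78972641, -116.87388206,   92.69604594]), 'tcp_rot': array([-3.13950576e+00,  1.33898235e-03, -1.83033604e-01]), 'contact_force': array([ 0.2861709 ,  0.24437124, -0.42329469]), 'moment': array([0.00353291, 0.04714923, 0.02663671]), 'grip_width': 14.662817056100693}
```

View pics/s3.png

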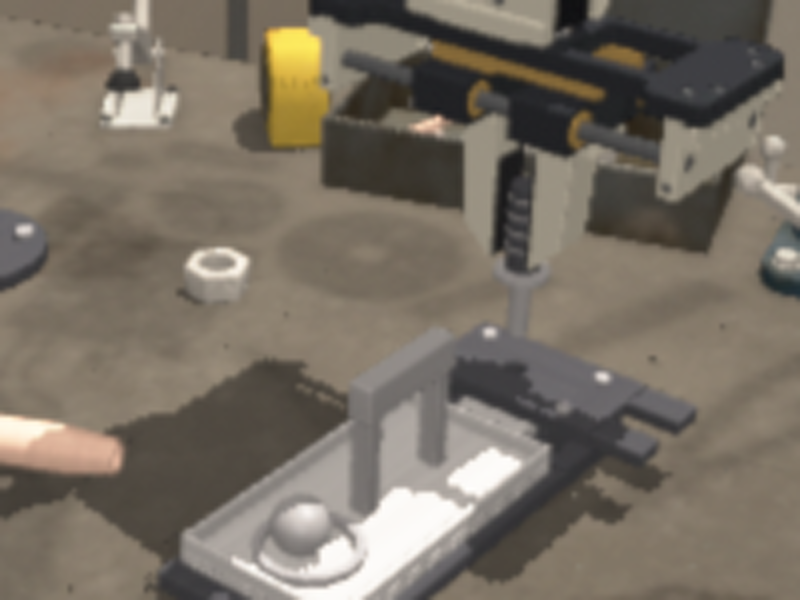

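View pics/w3.png

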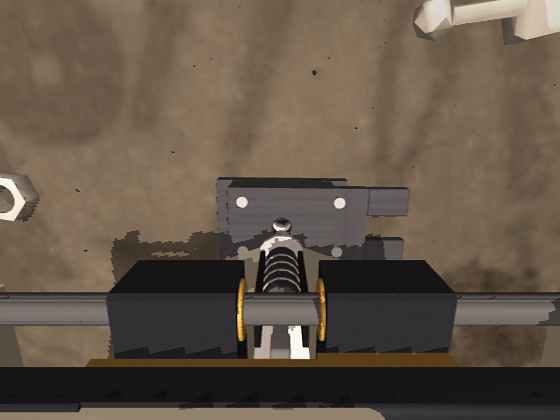

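```bash
python3 -m inch '[-0.2,-1,0,0,0,0,-1,-0.5,-2.7,0,0,0,0,-1,-0.85,-4.5,0,0,0,0,-1,-1.07,-5.8,0,0,0,0,-1,-1.15,-6.2,0,0,0,0,-1]';python3 -m inch '[0,0,0,0,0,0,-1,0,0,-0.5,0,0,0,-1,0,0,-0.8,0,0,0,-1,0,0,-0.8,0,0,0,-1,0,0,-0.8,0,0,0,-1]'
python3 - <<'E'
from h import *
import cv2,json
C=bot.calibration("wrist"); C["cam_to_world"]=np.array(C["cam_to_world"]).tolist(); json.dump(C,open("w4.json","w"))
im=bot.capture("scene"); cv2.imwrite("pics/s4.png",cv2.resize(im[180:300,250:410,::-1],None,fx=5,fy=5,interpolation=cv2.INTER_CUBIC))
im=bot.capture("wrist"); cv2.imwrite("pics/w4.png",im[:,:,::-1])
E
```

```text
time: 5.9
tool_pos: [554.8, -181.2, 92.5]
tcp_rot: [-3.14, 0.001, -0.185]
contact_force: [-0.1, -0.8, -0.5]
grip_width: 14.9
time: 6.4
tool_pos: [554.8, -180.6, 84.3]
tcp_rot: [-3.14, 0.002, -0.185]
contact_force: [0.2, -0.7, -0.4]
grip_width: 15.0
```

View pics/s4.png

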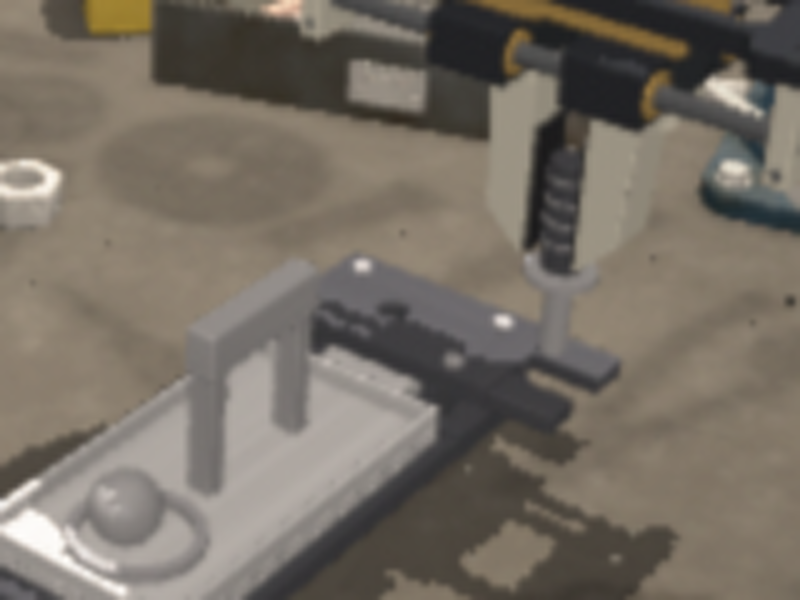

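View pics/w4.png

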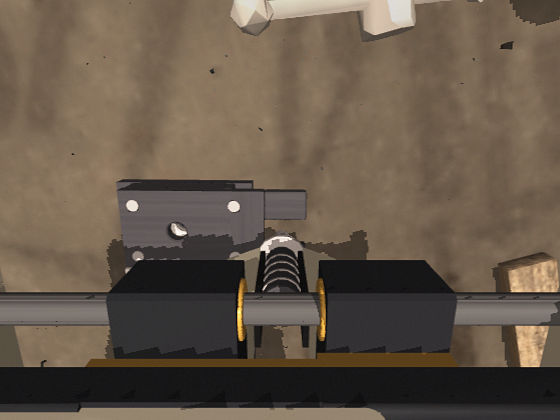

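```bash
python3 - <<'E'
from h import *
import json,cv2
C=json.load(open("w4.json"))
print("bore",ray("wrist",(176.5,230),34,C), bot.get_obs()["tool_pos"])
# rail: upper rail outer/inner edges, plate ear
for uv in [(305,190),(305,219),(264,219)]: print(ray("wrist",uv,34,C))
# plate screws
for uv in [(132,206),(233.5,206.5)]: print(ray("wrist",uv,35,C))
for n,P in [("notch",(555,-179,34)),("bore",(566.8,-116.9,34))]: print(n,proj("scene",P))
im=cv2.imread("pics/w4.png");cv2.imwrite("pics/w4z.png",cv2.resize(im[170:270,100:320],None,fx=3.6,fy=3.6,interpolation=cv2.INTER_CUBIC))
E
```

```text
bore [ 568.64563182 -116.64810496   34.        ] [ 554.94147514 -180.87514135   84.61189522]
[ 579.03119739 -198.82589539   34.        ]
[ 561.10677649 -195.81667555   34.        ]
[ 565.71105198 -171.16773003   34.        ]
[588.67823911 -94.70588222  35.        ]
[ 577.13730598 -154.768813     35.        ]
notch [358.93564064 254.01931265]
bore [328.39688547 241.7354038 ]
```

View pics/w4z.png

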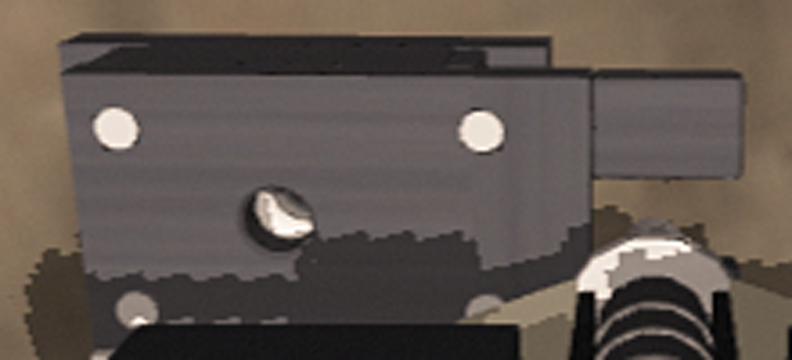

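```bash
python3 -m inch '[0.02,0.15,0,0,0,0,-1,0.02,0.18,-0.4,0,0,0,-1,0.02,0.18,-0.9,0,0,0,-1,0.02,0.18,-1.5,0,0,0,-1,0.02,0.18,-1.9,0,0,0,-1]'
python3 - <<'E'
from h import *
import cv2
im=bot.capture("scene"); cv2.imwrite("pics/s5.png",cv2.resize(im[180:300,250:410,::-1],None,fx=5,fy=5,interpolation=cv2.INTER_CUBIC))
E
```

```text
time: 7.0
tool_pos: [554.8, -178.9, 64.7]
tcp_rot: [-3.14, 0.002, -0.185]
contact_force: [1.0, -0.5, -1.1]
grip_width: 15.6
```

View pics/s5.png

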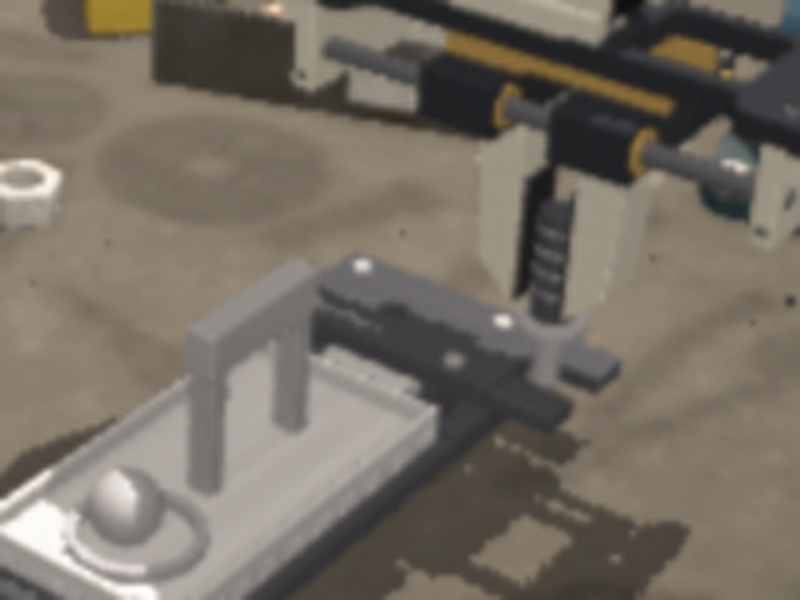

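The shank is going into the notch: the tip is at about (545,380) in the crop, between the rails. There is no contact force yet, so I'll lower to seating.

```bash
python3 -m inch '[0,0,-0.4,0,0,0,-1,0,0,-0.9,0,0,0,-1,0,0,-1.4,0,0,0,-1,0,0,-1.65,0,0,0,-1,0,0,-1.75,0,0,0,-1]';python3 -m inch '[0,0,0,0,0,0,-1,0,0,0,0,0,0,-1,0,0,0,0,0,0,-1,0,0,0,0,0,0,-1,0,0,0,0,0,0,-1]'
```

```text
time: 7.55
tool_pos: [554.4, -178.8, 46.3]
tcp_rot: [-3.139, 0.004, -0.185]
contact_force: [0.1, -0.6, -0.8]
grip_width: 15.4
time: 8.05
tool_pos: [554.4, -178.8, 46.4]
tcp_rot: [-3.139, 0.003, -0.185]
contact_force: [0.8, -0.8, -0.8]
grip_width: 15.3
```

```bash
python3 -m inch '[0,0,-0.04,0,0,0,-1,0,0,-0.08,0,0,0,-1,0,0,-0.1,0,0,0,-1,0,0,-0.1,0,0,0,-1,0,0,-0.1,0,0,0,-1]'
```

```text
time: 8.55
tool_pos: [554.5, -178.8, 46.0]
tcp_rot: [-3.139, 0.003, -0.185]
contact_force: [-1.7, 0.7, 5.2]
grip_width: 15.3
```

```bash
python3 -m inch '[0,0,0,0,0,0,-0.5,0,0,0,0,0,0,-0.4,0,0,0,0,0,0,-0.2,0,0,0,0,0,0,0,0,0,0,0,0,0,0]';python3 -m inch '[0,0,1,0,0,0,0,0,0,3,0,0,0,0,0,0,6,0,0,0,0,0,0,9,0,0,0,0.3,0,0,10,0,0,0,0.3]'
python3 - <<'E'
from h import *
import cv2,json
im=bot.capture("scene"); cv2.imwrite("pics/s6.png",cv2.resize(im[180:300,250:410,::-1],None,fx=5,fy=5,interpolation=cv2.INTER_CUBIC))
C=bot.calibration("wrist"); C["cam_to_world"]=np.array(C["cam_to_world"]).tolist(); json.dump(C,open("w6.json","w"))
im=bot.capture("wrist"); cv2.imwrite("pics/w6.png",im[:,:,::-1])
E
```

```text
time: 9.05
tool_pos: [554.5, -178.8, 45.9]
tcp_rot: [-3.139, 0.003, -0.185]
contact_force: [-0.3, 0.3, -0.3]
grip_width: 44.3
time: 9.55
tool_pos: [556.0, -179.5, 149.8]
tcp_rot: [-3.141, -0.003, -0.185]
contact_force: [0.1, -0.3, 0.4]
grip_width: 56.7
```

View pics/s6.png

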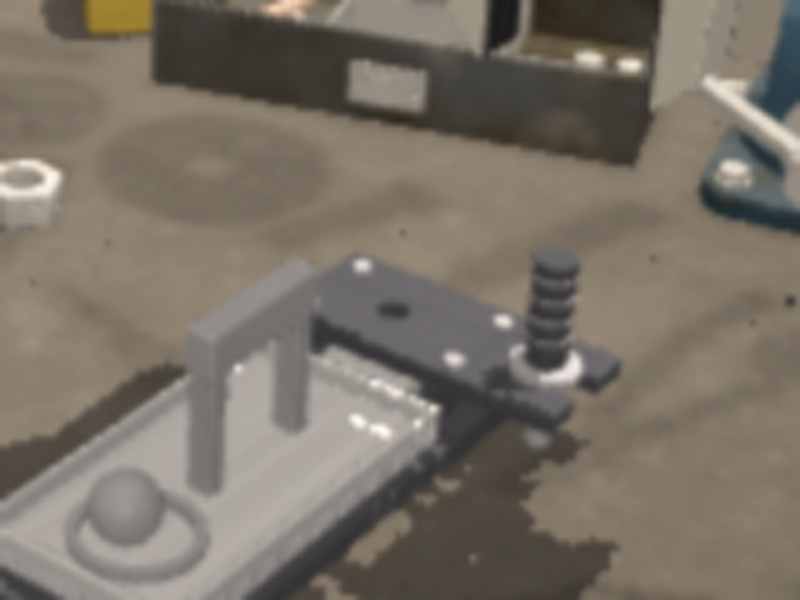

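View pics/w6.png

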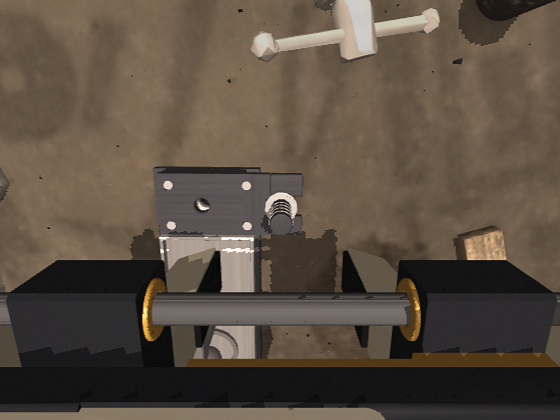

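```bash
python3 -m inch '[-1.5,1.6,0,0,0,0,0.3,-4,4.3,0,0,0,0,0.3,-6.3,6.8,0,0,0,0,0.3,-7.4,7.9,0,0,0,0,0.3,-7.4,7.9,0,0,0,0,0.3]'
python3 -m inch '[0,0,-2,0,0,0,0.2,0,0,-4,0,0,0,0.2,0,0,-5,0,0,0,0.2,0,0,-5,0,0,0,0.2,0,0,-5,0,0,0,0.2]'
python3 - <<'E'
from h import *
import cv2,json
im=bot.capture("scene"); cv2.imwrite("pics/s7.png",cv2.resize(im[180:320,220:380,::-1],None,fx=4,fy=4,interpolation=cv2.INTER_CUBIC))
C=bot.calibration("wrist"); C["cam_to_world"]=np.array(C["cam_to_world"]).tolist(); json.dump(C,open("w7.json","w"))
im=bot.capture("wrist"); cv2.imwrite("pics/w7.png",im[:,:,::-1])
im=bot.capture("top"); cv2.imwrite("pics/t7.png",cv2.resize(im[180:320,270:400,::-1],None,fx=4,fy=4,interpolation=cv2.INTER_CUBIC))
E
```

```text
time: 10.15
tool_pos: [479.2, -98.5, 146.6]
tcp_rot: [-3.14, 0.003, -0.183]
contact_force: [-0.5, -0.7, 0.4]
grip_width: 59.7
time: 10.65
tool_pos: [479.6, -98.9, 96.6]
tcp_rot: [-3.14, 0.003, -0.184]
contact_force: [0.3, 0.1, 1.0]
grip_width: 55.0
```

View pics/s7.png

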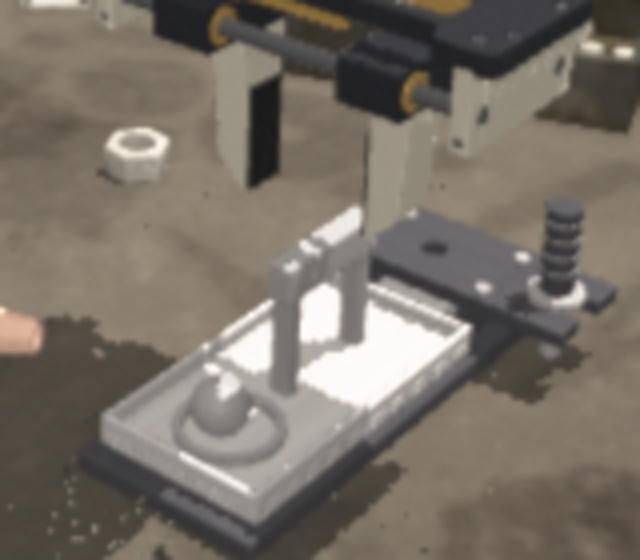

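View pics/w7.png

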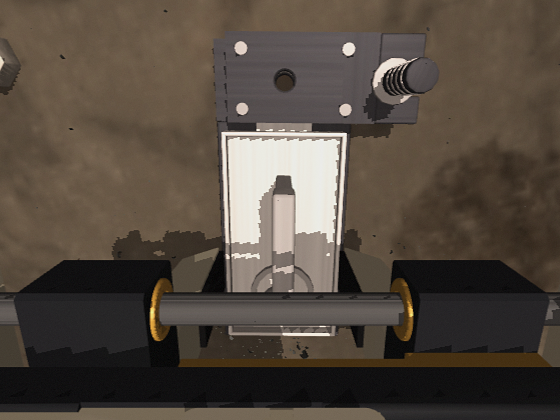

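```bash
python3 - <<'E'
from h import *
import json
C=json.load(open("w7.json"))
e=ray("wrist",(283.5,194.5),80,C); b=ray("wrist",(285,80),34,C);print(e,b)
u=np.array([.983,-.183]);print("grip",e[:2]-30*u,b[:2]-87*u)
print(bot.get_obs()["tool_pos"])
E
```

```text
[ 511.68315069 -105.25963736   80.        ] [ 567.8180328  -116.73304269   34.        ]
grip [482.19315069 -99.76963736] [ 482.2970328  -100.81204269]
[479.79903783 -98.81811474  97.34973907]
```

```bash
python3 -m inch '[0.25,-0.13,-0.5,0,0,0,0.1,0.25,-0.13,-1.5,0,0,0,0.1,0.25,-0.13,-3,0,0,0,0.1,0.25,-0.13,-4.1,0,0,0,0.1,0.25,-0.13,-4.4,0,0,0,0.1]'
python3 -m inch '[0,0,0,0,0,0,-0.2,0,0,0,0,0,0,-0.5,0,0,0,0,0,0,-0.8,0,0,0,0,0,0,-1,0,0,0,0,0,0,-1]'
python3 -m inch '[0,0,0,0,0,0,-1,0,0,0,0,0,0,-1,0,0,0,0,0,0,-1,0,0,0,0,0,0,-1,0,0,0,0,0,0,-1]'
python3 - <<'E'
from h import *
import cv2,json
im=bot.capture("scene"); cv2.imwrite("pics/s8.png",cv2.resize(im[180:320,220:380,::-1],None,fx=4,fy=4,interpolation=cv2.INTER_CUBIC))
print(bot.get_obs()["moment"])
E
```

```text
time: 11.3
tool_pos: [481.4, -99.8, 51.8]
tcp_rot: [-3.139, 0.004, -0.184]
contact_force: [-0.5, -0.2, -0.0]
grip_width: 50.4
time: 11.8
tool_pos: [481.6, -99.8, 52.1]
tcp_rot: [-3.139, 0.004, -0.184]
contact_force: [-0.4, -0.1, -0.2]
grip_width: 15.0
time: 12.3
tool_pos: [481.5, -99.8, 52.1]
tcp_rot: [-3.139, 0.004, -0.184]
contact_force: [-1.3, -0.7, -1.8]
grip_width: 11.6
[-0.02286909 -0.00852758  0.01495387]
```

View pics/s8.png

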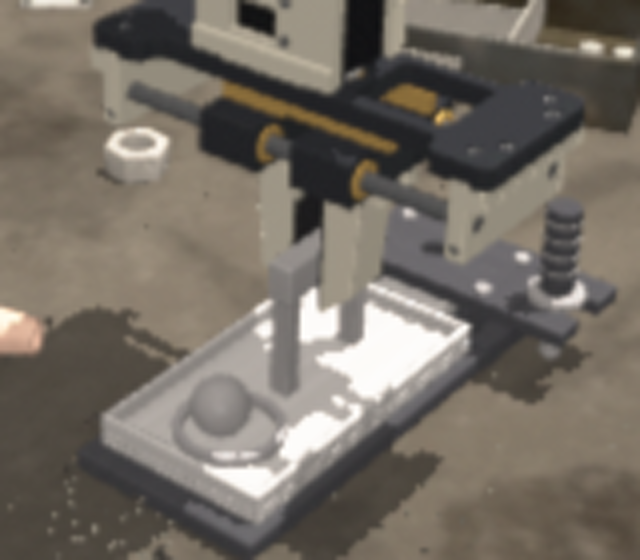

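```bash
python3 -m inch '[0,0,0.05,0,0,0,-1,0,0,0.15,0,0,0,-1,0,0,0.3,0,0,0,-1,0,0,0.4,0,0,0,-1,0,0,0.4,0,0,0,-1]'
python3 -m inch '[0,0,0,0,0,0,-1,-0.05,0.01,0,0,0,0,-1,-0.15,0.03,0,0,0,0,-1,-0.3,0.06,0,0,0,0,-1,-0.5,0.09,0,0,0,0,-1]'
python3 - <<'E'
from h import *
import cv2,json
im=bot.capture("scene"); cv2.imwrite("pics/s9.png",cv2.resize(im[180:320,220:380,::-1],None,fx=4,fy=4,interpolation=cv2.INTER_CUBIC))
print(bot.get_obs()["moment"])
E
```

```text
time: 12.85
tool_pos: [481.6, -99.8, 56.2]
tcp_rot: [-3.139, 0.003, -0.184]
contact_force: [0.2, -0.7, -3.4]
grip_width: 11.6
time: 13.35
tool_pos: [476.5, -98.9, 56.2]
tcp_rot: [-3.139, 0.003, -0.184]
contact_force: [0.6, -0.8, -4.4]
grip_width: 11.7
[-0.0206699  -0.05791916 -0.05010286]
```

View pics/s9.png

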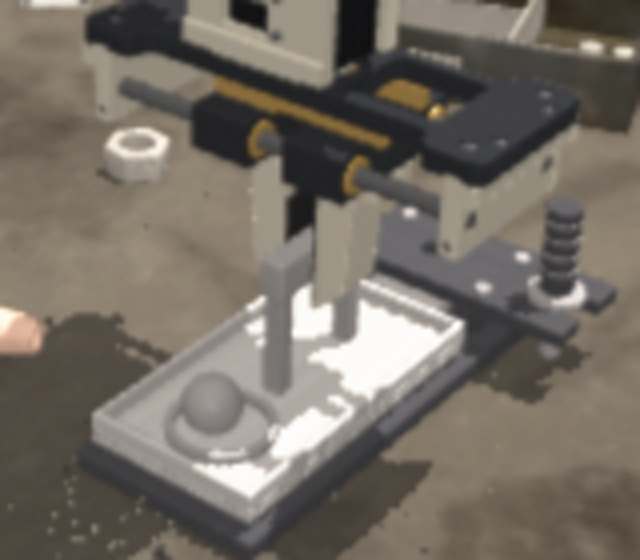

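```bash
python3 -m inch '[-0.4,0.07,0,0,0,0,-1,-0.9,0.17,0,0,0,0,-1,-1.4,0.26,0,0,0,0,-1,-1.9,0.35,0,0,0,0,-1,-2.4,0.45,0,0,0,0,-1]'
python3 -m inch '[-0.5,0.09,0,0,0,0,-1,-1,0.19,0,0,0,0,-1,-1.5,0.28,0,0,0,0,-1,-2,0.37,0,0,0,0,-1,-2.5,0.47,0,0,0,0,-1]'
python3 -m inch '[-0.5,0.09,0,0,0,0,-1,-0.9,0.17,0,0,0,0,-1,-1.1,0.2,0.1,0,0,0,-1,-1.2,0.22,0.3,0,0,0,-1,-1.2,0.22,0.6,0,0,0,-1]'
python3 - <<'E'
from h import *
import cv2,json
im=bot.capture("scene"); cv2.imwrite("pics/s10.png",cv2.resize(im[180:330,200:380,::-1],None,fx=4,fy=4,interpolation=cv2.INTER_CUBIC))
print(bot.get_obs()["moment"])
E
```

```text
time: 13.9
tool_pos: [451.5, -94.2, 56.2]
tcp_rot: [-3.139, 0.004, -0.184]
contact_force: [-0.7, 0.1, -4.0]
grip_width: 11.9
time: 14.4
tool_pos: [426.1, -89.4, 56.2]
tcp_rot: [-3.139, 0.004, -0.184]
contact_force: [-0.2, -0.8, -3.8]
grip_width: 11.8
time: 14.9
tool_pos: [414.1, -87.2, 62.4]
tcp_rot: [-3.139, 0.004, -0.184]
contact_force: [0.2, -0.4, -3.7]
grip_width: 11.8
[ 0.01242909 -0.15149054  0.03287058]
```

View pics/s10.png

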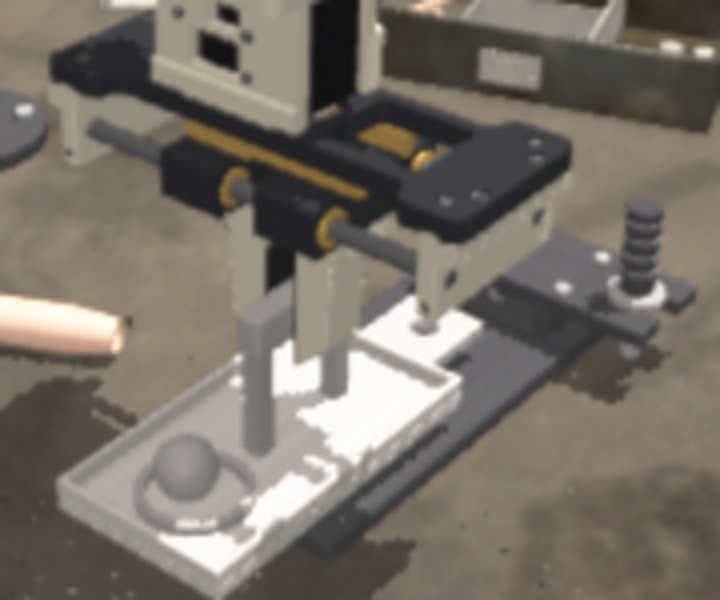

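```bash
python3 -m inch '[0,0,0.4,0,0,0,-1,0,0,1.0,0,0,0,-1,0,0,1.7,0,0,0,-1,0,0,2.5,0,0,0,-1,0,0,3.3,0,0,0,-1]'
python3 -m inch '[0,0,0.8,0,0,0,-1,0,0,1.6,0,0,0,-1,0,0,2.4,0,0,0,-1,0,0,3.2,0,0,0,-1,0,0,4.0,0,0,0,-1]'
python3 -m inch '[0,0,0.8,0,0,0,-1,0,0,1.4,0,0,0,-1,0,0,1.7,0,0,0,-1,0,0,1.8,0,0,0,-1,0,0,1.8,0,0,0,-1]'
python3 - <<'E'
from h import *
import cv2,json
o=bot.get_obs();print(o["joint_positions"],o["moment"])
im=bot.capture("scene"); cv2.imwrite("pics/s11.png",im[:,:,::-1])
im=bot.capture("wrist"); cv2.imwrite("pics/w11.png",im[:,:,::-1])
E
```

```text
time: 15.45
tool_pos: [414.6, -87.4, 96.7]
tcp_rot: [-3.14, 0.003, -0.184]
contact_force: [-0.4, 0.2, -4.4]
grip_width: 11.6
time: 15.95
tool_pos: [414.6, -87.4, 137.4]
tcp_rot: [-3.14, 0.003, -0.184]
contact_force: [-0.6, -0.2, -4.8]
grip_width: 12.1
time: 16.45
tool_pos: [414.5, -87.4, 155.3]
tcp_rot: [-3.14, 0.003, -0.184]
contact_force: [0.5, 0.0, -3.9]
grip_width: 11.5
[-3.90048432e-01  2.40900427e-01  1.89013245e+00  1.54032028e-03
  1.01383821e+00  1.36345715e+00] [-0.01528508 -0.05802708  0.02193639]
```

View pics/s11.png

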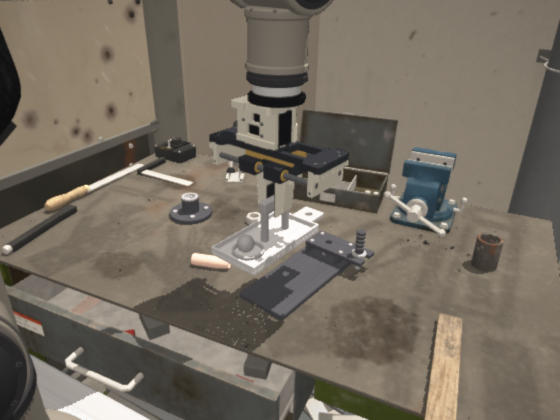

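View pics/w11.png

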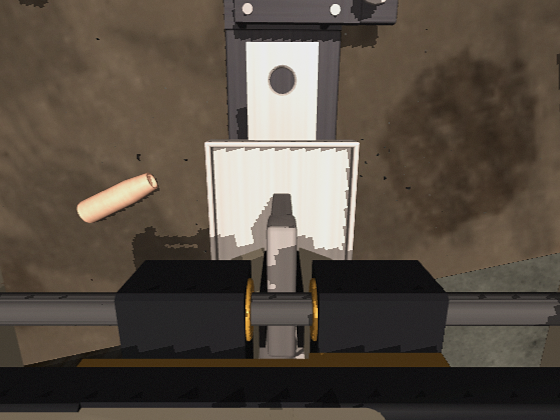

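```bash
python3 -m inch '[0.13,0.15,0,0,0,-0.2,-1,0.38,0.46,0,0,0,-0.6,-1,0.77,0.92,0,0,0,-1.3,-1,1.28,1.54,0,0,0,-2.1,-1,1.85,2.23,0,0,0,-3,-1]'
python3 -m inch '[0.64,0.77,0,0,0,-1.1,-1,1.28,1.54,0,0,0,-2.2,-1,1.92,2.31,0,0,0,-3.3,-1,2.56,3.08,0,0,0,-4.4,-1,3.2,3.85,0,0,0,-5.5,-1]'
python3 -m inch '[0.64,0.77,0,0,0,-1.1,-1,1.28,1.54,0,0,0,-2.2,-1,1.92,2.31,0,0,0,-3.3,-1,2.56,3.08,0,0,0,-4.4,-1,3.2,3.85,0,0,0,-5.5,-1]'
```

```text
time: 17.05
tool_pos: [433.3, -64.5, 155.0]
tcp_rot: [-3.139, 0.003, -0.237]
contact_force: [-0.6, -0.5, -4.8]
grip_width: 11.5
time: 17.55
tool_pos: [465.8, -25.2, 154.9]
tcp_rot: [-3.139, 0.004, -0.334]
contact_force: [-0.1, -0.1, -4.4]
grip_width: 11.7
time: 18.05
tool_pos: [498.2, 14.2, 154.7]
tcp_rot: [-3.139, 0.004, -0.431]
contact_force: [-0.1, 0.4, -4.0]
grip_width: 12.1
```

```bash
python3 -m inch '[0.64,0.77,0,0,0,-1.1,-1,1.28,1.54,0,0,0,-2.2,-1,1.92,2.31,0,0,0,-3.3,-1,2.56,3.08,0,0,0,-4.4,-1,3.2,3.85,0,0,0,-5.5,-1]'
python3 -m inch '[0.64,0.77,0,0,0,-1.1,-1,1.28,1.54,0,0,0,-2.2,-1,1.92,2.31,0,0,0,-3.3,-1,2.56,3.08,0,0,0,-4.4,-1,3.2,3.85,0,0,0,-5.5,-1]'
python3 -m inch '[0.55,0.7,0,0,0,-1.1,-1,1.0,1.3,0,0,0,-2.1,-1,1.35,1.75,0,0,0,-2.9,-1,1.6,2.05,0,0,0,-3.5,-1,1.7,2.15,0,0,0,-3.9,-1]'
python3 - <<'E'
from h import *
import cv2,json
o=bot.get_obs();print(o["joint_positions"],o["moment"],o["tool_pos"],o["tcp_rot"])
im=bot.capture("scene"); cv2.imwrite("pics/s12.png",im[:,:,::-1])
im=bot.capture("wrist"); cv2.imwrite("pics/w12.png",im[:,:,::-1])
im=bot.capture("top"); cv2.imwrite("pics/t12.png",im[:,:,::-1])
E
```

```text
time: 18.55
tool_pos: [530.4, 53.6, 154.3]
tcp_rot: [-3.14, 0.004, -0.528]
contact_force: [0.5, -0.4, -3.9]
grip_width: 11.9
time: 19.05
tool_pos: [562.7, 93.0, 153.9]
tcp_rot: [-3.14, 0.005, -0.625]
contact_force: [-0.1, 0.6, -3.8]
grip_width: 11.6
time: 19.55
tool_pos: [579.8, 114.7, 153.8]
tcp_rot: [-3.14, 0.005, -0.694]
contact_force: [-0.5, 0.2, -4.0]
grip_width: 11.9
[0.06326634 0.52606527 1.43915617 0.00497158 1.17908025 2.3259332 ] [-0.00615731  0.01653964  0.03798123] [579.8097909  114.74912767 153.77861751] [-3.14011014  0.00512167 -0.69377099]
```

View pics/s12.png

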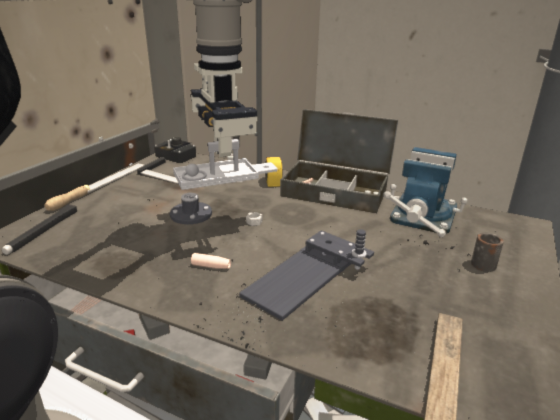

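View pics/w12.png

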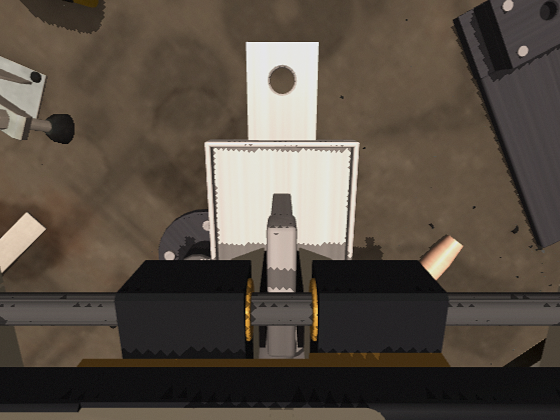

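View pics/t12.png

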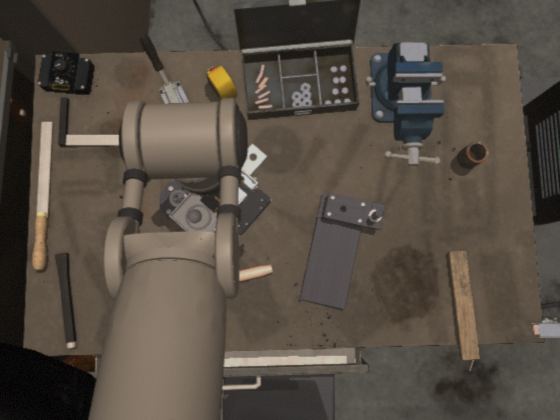

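```bash
python3 - <<'E'
import cv2
t=cv2.imread("pics/scene0.png")
cv2.imwrite("pics/sp.png",cv2.resize(t[180:240,150:230],None,fx=8,fy=8,interpolation=cv2.INTER_CUBIC))
t=cv2.imread("pics/s12.png")
cv2.imwrite("pics/s12z.png",cv2.resize(t[130:230,150:290],None,fx=5.6,fy=5.6,interpolation=cv2.INTER_CUBIC))
E
```

```text
(no output)
```

View pics/sp.png

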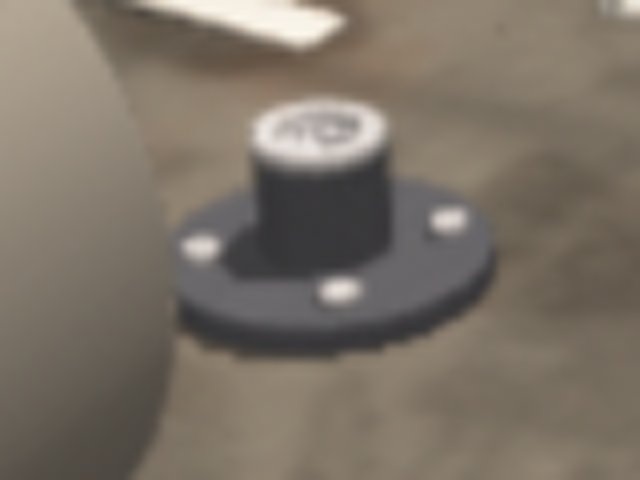

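View pics/s12z.png

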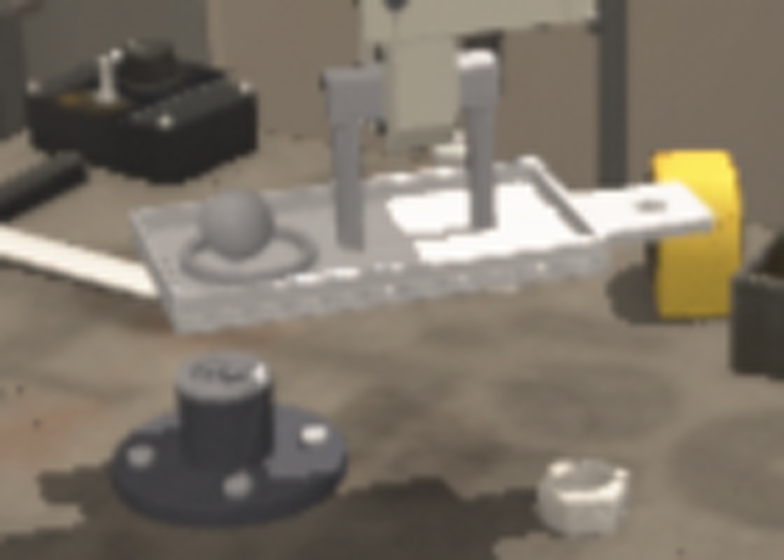

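```bash
python3 - <<'E'
from h import *
print(ray("scene",(189.5,196.2),45))
from math import *
o=bot.get_obs();y=o["tcp_rot"][2];t=o["tool_pos"];print(y,t)
cup=np.array([578.2,203.8])
for off in (0,.8):
  print("delta to go", cup+(60-off)*np.array([cos(y),sin(y)])-t[:2])
C=bot.calibration("wrist"); print("cup in wrist", proj("wrist",(578.2,203.8,45),C), "flange ctr",proj("wrist",(578.2,203.8,10),C))
# flange circle left/top extremes
P=np.array([proj("wrist",(578.2+45*cos(a),203.8+45*sin(a),10),C) for a in np.linspace(0,2*pi,60)]);print(P.min(0),P.max(0))
E
```

```text
[576.17231914 203.98110078  45.        ]
-0.69340781715693 [579.60071897 114.30389216 153.89266629]
delta to go [44.74362134 51.14640305]
delta to go [44.12836347 51.65773245]
cup in wrist [199.21000189 274.60009608] flange ctr [207.63050115 257.19142054]
[158.29035457 210.11122008] [256.72480854 300.79668826]
```

```bash
python3 -m inch '[0.13,0.15,0,0,0,0,-1,0.39,0.45,0,0,0,0,-1,0.78,0.91,0,0,0,0,-1,1.31,1.51,0,0,0,0,-1,1.83,2.12,0,0,0,0,-1]'
python3 -m inch '[0.52,0.6,0,0,0,0,-1,1.04,1.21,0,0,0,0,-1,1.5,1.74,0,0,0,0,-1,1.89,2.19,0,0,0,0,-1,2.15,2.49,0,0,0,0,-1]'
python3 - <<'E'
from h import *
from math import *
o=bot.get_obs();y=o["tcp_rot"][2];t=o["tool_pos"];print(y,t)
print(np.array([578.2,203.8])+59.6*np.array([cos(y),sin(y)])-t[:2])
E
```

```text
time: 20.2
tool_pos: [598.5, 136.1, 153.9]
tcp_rot: [-3.14, 0.005, -0.693]
contact_force: [0.1, 0.5, -3.2]
grip_width: 11.3
time: 20.7
tool_pos: [620.3, 161.5, 153.8]
tcp_rot: [-3.14, 0.005, -0.693]
contact_force: [0.1, -0.4, -2.7]
grip_width: 12.0
-0.6932133113664234 [620.28047027 161.48770596 153.78366699]
[3.76364976 4.22717018]
```

```bash
python3 -m inch '[0.13,0.15,0,0,0,0,-1,0.27,0.3,0,0,0,0,-1,0.36,0.4,-0.1,0,0,0,-1,0.38,0.42,-0.3,0,0,0,-1,0.38,0.42,-0.6,0,0,0,-1]'
python3 -m inch '[0,0,-0.3,0,0,0,-1,0,0,-0.6,0,0,0,-1,0,0,-0.85,0,0,0,-1,0,0,-1.0,0,0,0,-1,0,0,-1.07,0,0,0,-1]'
python3 -m inch '[0,0,0,0,0,0,-1,0,0,0,0,0,0,-1,0,0,0,0,0,0,-1,0,0,0,0,0,0,-1,0,0,0,0,0,0,-1]'
python3 - <<'E'
from h import *
from math import *
import cv2
o=bot.get_obs();y=o["tcp_rot"][2];t=o["tool_pos"];print(o)
print(np.array([578.2,203.8])+59.6*np.array([cos(y),sin(y)])-t[:2])
im=bot.capture("scene"); cv2.imwrite("pics/s13.png",cv2.resize(im[130:230,150:290,::-1],None,fx=5.6,fy=5.6,interpolation=cv2.INTER_CUBIC))
im=bot.capture("wrist"); cv2.imwrite("pics/w13.png",im[:,:,::-1])
im=bot.capture("top"); cv2.imwrite("pics/t13.png",im[:,:,::-1])
# predicted positions in crop
u=np.array([cos(y),sin(y)]);g=t[:2]+.4*u; n=np.array([-u[1],u[0]])
f=lambda P:((proj("scene",P)-np.array([150,130])+.4)*5.6).round(0)
b=t[2]-42.1
for nm,(a,c,z) in dict(pocket=(-60,0,b+18.5),pfloor=(-60,0,b+10),c1=(-93,-40,b+14),c2=(57,-40,b+14),c3=(-93,40,b+14),h1=(-30,-6,b+70),h2=(30,-6,b+70),lug=(87,0,b+6)).items(): print(nm,f([*(g+a*u+c*n),z]))
print("cup",f([578.2,203.8,45]))
E
```

```text
time: 21.2
tool_pos: [624.1, 165.6, 147.7]
tcp_rot: [-3.14, 0.005, -0.693]
contact_force: [-0.7, -0.5, -3.8]
grip_width: 11.9
time: 21.7
tool_pos: [624.1, 165.6, 137.1]
tcp_rot: [-3.14, 0.005, -0.693]
contact_force: [0.5, 0.5, -3.6]
grip_width: 11.8
time: 22.2
tool_pos: [624.1, 165.6, 137.1]
tcp_rot: [-3.14, 0.005, -0.693]
contact_force: [0.1, -0.8, -3.7]
grip_width: 11.7
{'time': 22.2, 'joint_positions': array([0.13842842, 0.63733819, 1.28542558, 0.00505326, 1.22061119,
       2.40076327]), 'dq': array([-0.00106679,  0.0001781 , -0.00026604,  0.00065059, -0.00190964,
       -0.00087457]), 'tau': array([ 1.64571177e-02, -5.83427989e+01, -2.52216518e+01,  3.52456199e-02,
       -3.22142383e-02,  4.46293916e-05]), 'tool_pos': array([624.06954616, 165.60729427, 137.13249129]), 'tcp_rot': array([-3.13970948,  0.00470591, -0.69327196]), 'contact_force': array([ 0.08668075, -0.76168607, -3.65619767]), 'moment': array([ 0.03177212, -0.03556912,  0.00288068]), 'grip_width': 11.671239383645641}
[-0.02766003  0.10489304]
pocket [214. 203.]
pfloor [216. 224.]
c1 [146. 267.]
c2 [552. 211.]
c3 [105. 188.]
h1 [290.  64.]
h2 [450.  46.]
lug [592. 183.]
cup [227. 371.]
```

View pics/s13.png

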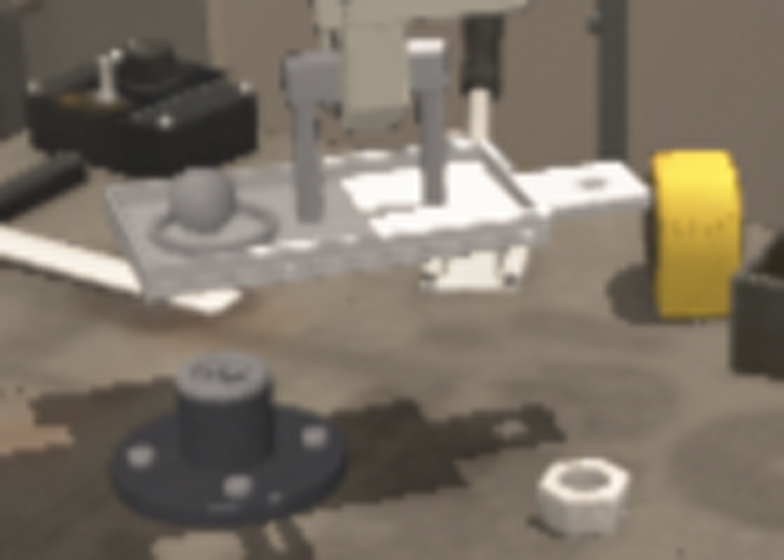

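View pics/w13.png

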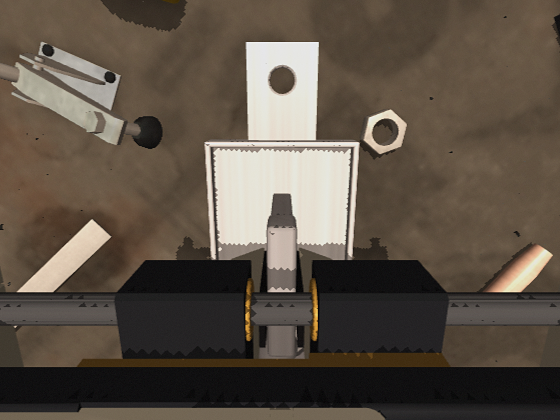

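View pics/t13.png

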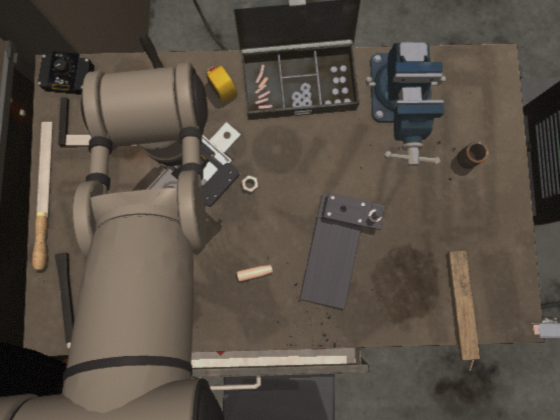

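```bash
python3 - <<'E'
from plant import bot
print(bot.close_job()); o=bot.get_obs(); print(o["tool_pos"],o["tcp_rot"],o["grip_width"])
E
```

```text
the job is handed in; nothing more can be done
None
the job is handed in; nothing more can be done
```

I handed the job in after about 22 s of the 64 s allowed, with the tray held over the turntable pivot and all the steps done in the order asked.

- **Pin:** I drew it out of its bore and lowered it into the notch until the collar seated, with about 5 N of upward force on the tool. Then I let go. The later scene and top pictures show it standing upright there.
- **Tray:** I gripped the handle (opening 11.6 mm), raised the tray 4 mm and slid it 68 mm out of the dock. I then carried it level, turning it about 29° on the way so its lug stayed clear of the clamp and toolbox.
- **Final pose:** The pocket works out to be within about 1–2 mm of the cup's axis. The underside is about 50 mm above the rim, the tilt is about 0.3°, and the arm is still. The last scene picture shows the ball in its pocket. The nut and nozzle appear where they were at the start.

**Disagreements between the cameras:** the top and scene cameras differ by about 3 mm on the cup's x position. I used a value between them, which matched the flange in the wrist picture. In the final scene picture the tray matched its predicted position to within about 1 mm, and the cup lay about 1 mm to one side of its prediction. In the last top picture the arm hides the cup and the pocket, so I could not check the alignment from directly above.

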